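Wind the egg press down by one turn of its hand wheel

ROBOT

A 6-joint arm with a two-finger parallel gripper is mounted at the origin on the work surface. World frame = base frame: x ahead of the robot, y to its left, z up, the work surface at z = 0. Lengths are in mm, angles in rad, forces in N, time in s.
With the tool pointing down it reaches from about 400 to 925 mm from the base axis. Payload 12.5 kg.
Tool frame: the origin (TCP) lies midway between the tips of the shut fingers; the grasp point (between the pads) lies 19 mm behind it; z points along the fingers, y is the line along which they close (so a half turn about z gives the same grasp; the last joint's range is limited). The gripper opens to 95 mm and grips with 3 to 60 N. Pads are 20 mm wide; open, the fingers measure 119 mm over their backs; the gripper's body (75 mm by 180 mm) begins 59 mm behind the grasp point.
Start: joints at [-1.306, 0.491, 1.559, -0, 1.092, -0.106], TCP at [226.499, -582.533, 214.661] pointing down, gripper open.
Joint ranges: [-3.1, 3.1], [-0.84, 2.19], [0.05, 2.79], [-1.13, 4.28], [0.06, 2.93], [-2.69, 2.69]. Speed limits (rad/s): [2.22, 2.22, 2.79, 3.14, 3.14, 3.14].

INTERFACE

Orientations are given as [roll, pitch, yaw] about the fixed x, y, z axes, in that order (R = Rz(yaw) Ry(pitch) Rx(roll)).
In Python, from rig import robot, get_image, spot_in, silhouettes gives the robot as it stands.
- The arm moves only by the tool carry_out, never from a script. Its argument "moves" is a list of rows, each an object of numbers: "x", "y", "z": the shift along the tool's x, y, z in m; "wx", "wy", "wz": the turn, a rotation vector about the tool's x, y, z in rad; "hand": the gripper command: -1 is shut, 1 is fully open, values between are in proportion. In form: [{"x": .., "y": .., "z": .., "wx": .., "wy": .., "wz": .., "hand": ..}, ...]. A call has 1 to 8 rows; each row is the pose to reach, as a shift and turn from the pose commanded when the call began, along the tool's axes at that moment; what a row does not reach only later rows make up. A row lasts 1/8 s, in which the tool goes at most 62.5 mm and 10.7 degrees, less where a joint would pass 70% of its speed; a pose out of reach is approached as far as the arm can. A call with a gripper value outside its range is refused whole. The fingers move at their own pace and stop on an object; the grip force is fixed at half the most. Time passes only in rows, so rows that repeat a pose let the fingers close. It gives the time, the measured TCP pose, the force, the opening and the grip force at its end, in the units of the state.
- robot.sense(): the state, without advancing time (a new reading comes with each control period).
- get_image(name): name is "scene" or "top" or "wrist"; returns a dict with "color" (480x640x3 uint8, red, green, blue), "range_z" (480x640 float32, mm along the optical axis (not along the pixel's ray), 0 where there is no reading), "fov_y" (degrees; the focal length in pixels is half the picture's height over the tangent of half this angle, whatever the lens; pixels are square), "cx", "cy" (the principal point, pixels), "R" (3x3) and "t" (3): a world point X has camera coordinates R X + t. Camera axes: x right, y down, z forward; pixel columns grow to the right and rows downward; lengths in mm; the calibration is good to about 2 mm. The wrist camera is an equidistant fisheye: a pixel r from the principal point sees the ray r / f radians off the axis. A picture is of the moment at which its call begins.
- robot.job_done(): hands the job in; it is judged then, once.
Trained networks look in a picture, given as the dict that the camera call returned (one of the last four; its "shot" number tells which), for a name from the list of things; names that differ only in an ending like _2 or _b are one class to them, and where a whole thing is asked for, a point or a joint stands for the part that bears it (a point fixed in the world has none). Each returns a list of dicts, best first, with "score" (0 to 1); they miss things now and then, are a little off and sometimes report something else, mostly with a low value. They report only what shows in the picture. A call takes as long as a camera call. They do not tell look-alikes from the thing itself.
- spot_in(picture, label): "extent" ([left, top, right, bottom] in pixels, round what is visible of it).
- silhouettes(picture, label): "mask" (480x640 bool, what is visible of it) and "extent" ([left, top, right, bottom] in pixels, round what is visible of it).
The state is a dict: "time_s": time; "qpos": joint angles; "joint_vel": joint speeds; "joint_efforts": joint torques, N m; "ee_pos": TCP position; "ee_rot": TCP orientation; "force": force on the tool from outside, world axes, zero at the start; "wrist_torque": the same for the moment, N m; "opening": finger opening in mm; "finger_force": force on a finger pad.
Only numpy, scipy, OpenCV 4.12 (cv2) and the standard library are available. Lean on these libraries where they do the work, as an engineer would, in place of code of your own. Each camera call takes 0.05 s, during which the arm holds its last target. There are 200 camera calls.

TASK

Bring the plate of the egg-testing press down by exactly one turn of its hand wheel: with closed fingers, push the upright handle on the wheel's rim clockwise (seen from above) all the way round until it stands at the pointer again, where it started. Only push the handle, do not grip it or force it; do not wind the wheel the other way or on past the one turn, and leave the egg and everything else on the bench where it stands. Finish with the hand clear of the press.

Things in the scene. Friction and masses are not known exactly. Their poses are not given: they have to be found in the camera images.
- wheel (a joint): turning angle of the hand wheel in rad about its vertical axis: 0 at the start, where the handle stands at the pointer; grows clockwise seen from above; one full turn is 6.283. The count goes on past a full turn, there is no end stop or detent near it. The wheel is stiff (about 3 to 4 N tangentially at the handle) and stays where it is left. Each turn lowers the plate under it by 10 mm; at the start the plate is 17 mm above the egg.
- hub (a point): centre of the top of the wheel's hub, on the wheel's axis, 168 mm above the bench. The wheel is level: a black round rim, 144 mm outer diameter, its top 162 mm above the bench, with three spokes, each 12 mm thick. A bare steel screw, 14 mm across, sticks up out of the hub to 186 mm above the bench at the start
- handle: the upright black handle on the rim at the end of one spoke, a round post 22 mm across that also revolves on its own axis as such handles do (its own yaw means nothing), its axis 65 mm from the wheel's axis; origin on its axis at its foot, 161 mm above the bench; its top is 217 mm above the bench. Its upper 45 mm are free to push on all round; nothing of the press but the handle and the screw stands higher than 168 mm
- index (a point): tip of the fixed steel pointer of the press, a tab 12 mm wide standing just outside the rim, 95 mm from the wheel's axis, its top 155 mm above the bench (below the rim's top). The handle starts on the line from the axis to this point and must end there again
- press: the press, fixed to the bench: base plate 150 x 190 mm, two columns and a crossbeam 115 to 135 mm above the bench, under the wheel; origin on the wheel's axis at bench height, z up, the pointer towards its -x
- egg: brown egg, 44 mm across, 58 mm tall, standing loose on the press's rubber pad under the plate; origin at the centre of its underside, 22 mm above the bench
- beaker: bystander: open glass beaker, 72 mm across, 95 mm tall; origin at the centre of its underside
- spare_egg: bystander: egg standing in a white egg cup, one piece, 52 mm across, 73 mm tall; origin at the centre of its underside
- bung: bystander: rubber bung, 44 mm across, 32 mm tall; origin at the centre of its underside
- jar: bystander: small closed white jar, 60 mm across, 75 mm tall; origin at the centre of its underside
- spatula: bystander: spatula with a wooden handle and a flat blade, lying flat, 180 mm long; origin on the underside
- wash_bottle: bystander: clear wash bottle with a red cap, 68 mm across, 170 mm tall; origin at the centre of its underside
Mind the look-alikes: they are no part of the job. What is shaped like the egg but green or yellow is not meant.

How it is judged:
By the outcome, as a careful person would: the job done as asked, in the order asked, and still so for the second after the job is handed in, with the robot touching nothing.
It also fails if it takes over 64 s, if anything falls off the work surface, if the arm or the gripper's body presses on something with over 40 N, if the wrist force passes 120 N, or if a joint passes its speed limit or range.

## Working session

There is one attempt and no reset: what is moved stays moved. The work goes in short steps, Python scripts to look and compute and a tool call to move; the robot and the scene stay as the last step left them, time stands still between calls to the robot, and variables do not carry over. Pictures are saved under pics/ and viewed, at most 10 in all, crops included, and the job is handed in when it is done.

Besides the shell and the picture viewer there is one more tool, called after "Emit:" as name(argument=value, ...), one argument or row to a line, values as JSON. carry_out: Moves the arm, as the interface text tells. Its arguments: {"type":"object","properties":{"moves":{"type":"array","items":{"type":"object","properties":{"x":{"type":"number"},"y":{"type":"number"},"z":{"type":"number"},"wx":{"type":"number"},"wy":{"type":"number"},"wz":{"type":"number"},"hand":{"type":"number"}}}}},"required":["moves"]}

```bash
mkdir -p pics; ls; cat > h.py <<'E'
import numpy as np, cv2
from rig import robot, get_image, spot_in, silhouettes
def cloud(p):
    f=240/np.tan(np.radians(p['fov_y']/2)); z=p['range_z']
    v,u=np.mgrid[:480,:640]
    c=np.stack([(u-p['cx'])/f*z,(v-p['cy'])/f*z,z],-1)
    return (c-p['t'])@p['R']   # R^T (c-t)
E
python3 - <<'E'
from h import *
ps={}
for n in ('scene','top'):
    p=get_image(n); cv2.imwrite(f'pics/{n}0.png',p['color'][...,::-1]); W=cloud(p)
    for l in ('handle','wheel','hub','index','press','egg'):
        for d in silhouettes(p,l)[:3]:
            m=d['mask']&(p['range_z']>0); q=W[m]
            print(n,l,round(d['score'],2),np.round(d['extent']),np.round(np.median(q,0)) if len(q) else '', np.round(np.percentile(q[:,2],[2,98])) if len(q) else '')
s=robot.sense(); print(s['ee_pos'],s['ee_rot'],s['time_s'],s['opening'])
E
```

```text
pics
scene handle 0.46 [230. 228. 239. 248.] [ 511. -215.  196.] [167. 218.]
scene wheel 0.92 [229. 225. 291. 278.] [ 560. -195.  160.] [  2. 214.]
scene wheel 0.22 [210. 319. 235. 350.] [ 618. -335.   40.] [-1. 72.]
scene hub 0.72 [229. 230. 288. 274.] [ 564. -196.  160.] [ 47. 214.]
scene index 0.71 [219. 227. 306. 339.] [ 578. -201.   22.] [  1. 194.]
scene index 0.29 [286. 323. 308. 344.] [ 715. -197.   31.] [ 5. 35.]
scene press 0.88 [220. 230. 307. 335.] [ 579. -203.   23.] [  2. 192.]
scene egg 0.62 [176. 303. 194. 325.] [ 500. -367.   38.] [ 9. 57.]
scene egg 0.55 [254. 281. 269. 297.] [ 575. -192.   58.] [19. 79.]
scene egg 0.32 [282. 231. 310. 276.] [522. -30.  65.] [ 4. 95.]
top handle 0.68 [353. 216. 404. 269.] [ 560. -185.  160.] [  9. 216.]
top handle 0.47 [390. 260. 397. 270.] [ 500. -205.  214.] [181. 222.]
top wheel 0.66 [354. 221. 408. 271.] [ 559. -185.  160.] [  9. 216.]
top hub 0.8 [354. 216. 401. 271.] [ 563. -187.  160.] [ 10. 216.]
top index 0.72 [338. 217. 411. 280.] [ 553. -174.  116.] [  5. 191.]
top press 0.55 [335. 214. 413. 284.] [ 555. -173.  115.] [  5. 185.]
top egg 0.69 [358. 223. 408. 270.] [ 560. -183.  161.] [119. 217.]
top egg 0.53 [341. 303. 351. 318.] [374. -91.  47.] [ 0. 62.]
top egg 0.51 [421. 267. 442. 282.] [ 486. -353.   47.] [18. 60.]
[ 226.4931493  -582.52173417  214.65699492] [3.14154130e+00 2.20098971e-05 3.70795664e-01] 0.7 94.93871332206089
```

```bash
python3 - <<'E'
from h import *
from scipy.optimize import least_squares
p=get_image('top'); W=cloud(p); c=p['color']
reg=(abs(W[...,0]-565)<130)&(abs(W[...,1]+190)<130)&(p['range_z']>0)
q=W[reg&(W[...,2]>157)&(W[...,2]<165)]
print(len(q), q[:,:2].min(0),q[:,:2].max(0))
(x,y),r=cv2.minEnclosingCircle(q[:,:2].astype(np.float32)); print('enc',x,y,r)
for lo,hi in ((205,225),(172,195),(140,156)):
    g=W[reg&(W[...,2]>lo)&(W[...,2]<hi)]; print(lo,len(g),g.mean(0).round(1) if len(g) else '')
    if len(g)<60: print(g.round(0).tolist())
cv2.imwrite('pics/topc.png',cv2.resize(c[190:310,320:480,::-1],None,fx=5,fy=5,interpolation=cv2.INTER_CUBIC))
E
```

```text
616 [ 474.50372848 -251.09703639] [ 630.38603378 -109.01514008]
enc 548.1473388671875 -185.14064025878906 83.1167221069336
205 53 [ 501.4 -207.7  215.3]
[[511.0, -204.0, 214.0], [511.0, -206.0, 220.0], [511.0, -209.0, 216.0], [511.0, -212.0, 214.0], [508.0, -201.0, 217.0], [508.0, -204.0, 215.0], [508.0, -206.0, 218.0], [508.0, -209.0, 218.0], [508.0, -212.0, 216.0], [508.0, -215.0, 214.0], [506.0, -199.0, 207.0], [505.0, -202.0, 212.0], [505.0, -204.0, 217.0], [505.0, -206.0, 215.0], [505.0, -209.0, 215.0], [505.0, -211.0, 219.0], [506.0, -215.0, 212.0], [506.0, -217.0, 216.0], [503.0, -197.0, 209.0], [502.0, -198.0, 218.0], [503.0, -201.0, 216.0], [502.0, -203.0, 223.0], [503.0, -207.0, 215.0], [503.0, -209.0, 219.0], [503.0, -212.0, 214.0], [503.0, -214.0, 218.0], [503.0, -217.0, 216.0], [500.0, -199.0, 211.0], [500.0, -201.0, 215.0], [500.0, -204.0, 214.0], [500.0, -206.0, 219.0], [500.0, -209.0, 215.0], [500.0, -212.0, 216.0], [500.0, -214.0, 218.0], [500.0, -217.0, 219.0], [497.0, -199.0, 210.0], [497.0, -201.0, 217.0], [497.0, -204.0, 215.0], [497.0, -206.0, 221.0], [497.0, -2
[... 575 characters left out ...]
62.0, -180.0, 183.0], [562.0, -182.0, 185.0], [562.0, -185.0, 188.0], [560.0, -170.0, 173.0], [559.0, -175.0, 182.0], [559.0, -177.0, 185.0], [559.0, -180.0, 186.0], [559.0, -183.0, 183.0], [559.0, -185.0, 189.0], [560.0, -195.0, 174.0], [557.0, -170.0, 173.0], [557.0, -175.0, 178.0], [556.0, -177.0, 184.0], [556.0, -179.0, 187.0], [556.0, -182.0, 187.0], [557.0, -186.0, 179.0], [554.0, -170.0, 175.0], [554.0, -173.0, 174.0], [554.0, -178.0, 177.0], [554.0, -180.0, 180.0], [551.0, -170.0, 172.0], [543.0, -181.0, 174.0], [510.0, -201.0, 175.0], [504.0, -198.0, 178.0], [501.0, -198.0, 179.0], [499.0, -199.0, 175.0], [495.0, -200.0, 185.0], [493.0, -203.0, 185.0]]
140 203 [ 554.5 -176.   150.3]
```

View pics/topc.png

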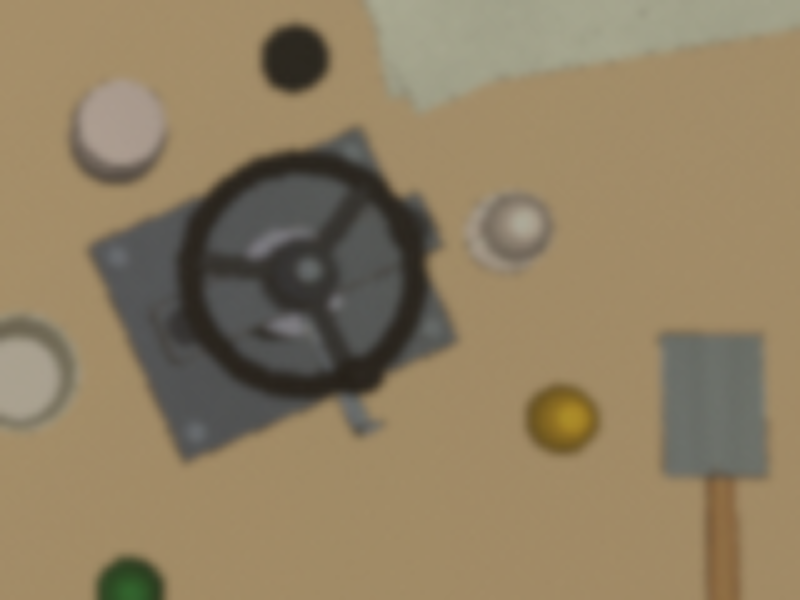

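View pics/scene0.png

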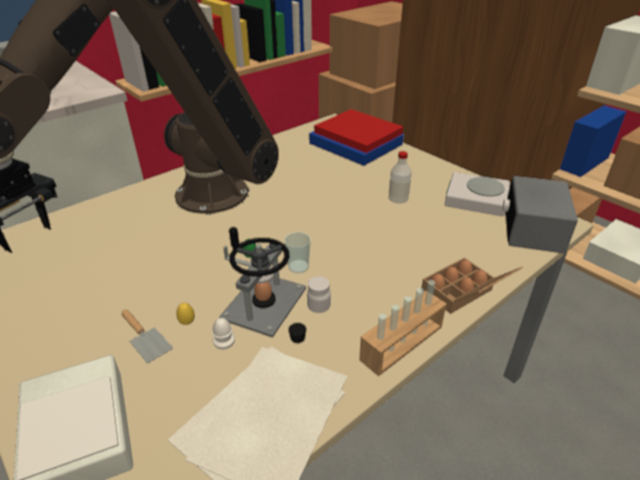

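The crop (5x, offset 320,190) shows the wheel with its hub at crop (308,270) and the handle at (358,372), next to the steel pointer at (360,425). The scene view shows the brown egg under the plate at (263,291).

Look-alikes are the yellow egg at scene (185,313), the green one at (250,245) and the spare egg in its cup at (222,332). For the handle, the only other upright part is the screw at the hub. I choose the rim post at about (501,-208), top z about 215. It is 64 mm from the hub at (559,-180), which fits the 65 mm given.

Next I move above the press with the fingers shut.

Emit:
carry_out(
  moves=[
    {"z": -0.06,"hand": -1},
    {"x": 0.395,"y": -0.2,"z": -0.065,"wz": -0.078,"hand": -1},
    {"x": 0.395,"y": -0.2,"z": -0.065,"wz": -0.078,"hand": -1},
    {"x": 0.395,"y": -0.2,"z": -0.065,"wz": -0.078,"hand": -1},
    {"x": 0.395,"y": -0.2,"z": -0.065,"wz": -0.078,"hand": -1},
    {"x": 0.395,"y": -0.2,"z": -0.065,"wz": -0.078,"hand": -1},
    {"x": 0.395,"y": -0.2,"z": -0.065,"wz": -0.078,"hand": -1},
    {"x": 0.395,"y": -0.2,"z": -0.065,"wz": -0.078,"hand": -1},
  ],
)

```text
$.moves[0]: bad value
```

Emit:
carry_out(
  moves=[
    {"x": 0,"y": 0,"z": -0.06,"wx": 0,"wy": 0,"wz": 0,"hand": -1},
    {"x": 0.395,"y": -0.2,"z": -0.065,"wx": 0,"wy": 0,"wz": -0.078,"hand": -1},
    {"x": 0.395,"y": -0.2,"z": -0.065,"wx": 0,"wy": 0,"wz": -0.078,"hand": -1},
    {"x": 0.395,"y": -0.2,"z": -0.065,"wx": 0,"wy": 0,"wz": -0.078,"hand": -1},
    {"x": 0.395,"y": -0.2,"z": -0.065,"wx": 0,"wy": 0,"wz": -0.078,"hand": -1},
    {"x": 0.395,"y": -0.2,"z": -0.065,"wx": 0,"wy": 0,"wz": -0.078,"hand": -1},
    {"x": 0.395,"y": -0.2,"z": -0.065,"wx": 0,"wy": 0,"wz": -0.078,"hand": -1},
    {"x": 0.395,"y": -0.2,"z": -0.065,"wx": 0,"wy": 0,"wz": -0.078,"hand": -1},
  ],
)

```text
time_s: 1.75
ee_pos: [519.8, -255.2, 279.8]
ee_rot: [3.141, -0.0, 0.449]
force: [0.7, -0.9, -0.8]
opening: 20.2
finger_force: 0.0
```

```bash
cat >> h.py <<'E'
def wcloud(p):
    f=240/np.tan(np.radians(p['fov_y']/2)); z=p['range_z'].astype(float)
    v,u=np.mgrid[:480,:640]; dx=u-p['cx']; dy=v-p['cy']; r=np.hypot(dx,dy)+1e-9
    th=r/f; k=np.tan(np.minimum(th,1.5))*z/r
    return (np.stack([dx*k,dy*k,z],-1)-p['t'])@p['R']
def rep(p,W):
    reg=(abs(W[...,0]-559)<110)&(abs(W[...,1]+180)<110)&(p['range_z']>0)
    for n,lo,hi in (('post',208,222),('screw',177,190),('rim',158,165),('ptr',146,156)):
        m=reg&(W[...,2]>lo)&(W[...,2]<hi); g=W[m]
        if n=='screw' : g=g[np.hypot(g[:,0]-559,g[:,1]+180)<16]
        if n=='ptr' : g=g[np.hypot(g[:,0]-559,g[:,1]+180)>80]
        if len(g)<5: print(n,len(g)); continue
        lo_,hi_=np.percentile(g,[1,99],axis=0)
        print(n,len(g),'mean',g.mean(0).round(1),'mid',((lo_+hi_)/2).round(1),'size',(hi_-lo_).round(1))
E
python3 - <<'E'
from h import *
p=get_image('wrist'); W=wcloud(p); rep(p,W)
cv2.imwrite('pics/w1.png',p['color'][...,::-1])
p=get_image('top'); rep(p,cloud(p))
print(robot.sense()['opening'])
E
```

```text
post 817 mean [ 505.1 -211.9  216. ] mid [ 504.2 -211.8  213.6] size [20.3 19.8 10.3]
screw 310 mean [ 562.2 -184.3  185.7] mid [ 562.  -183.8  182.6] size [13.  13.  10.6]
rim 9303 mean [ 566.4 -184.9  161.2] mid [ 562.4 -184.2  160.9] size [135.  135.3   5.5]
ptr 74 mean [ 477.4 -224.6  152.4] mid [ 476.1 -224.9  151.2] size [8.4 9.7 9.6]
post 0
screw 18 mean [ 561.  -180.9  184.5] mid [ 562.2 -180.2  183.1] size [15.6 11.2 10.3]
rim 464 mean [ 569.5 -166.2  161.1] mid [ 561.1 -176.9  161.4] size [137.  130.1   6.8]
ptr 0
12.45923615613053
```

View pics/w1.png

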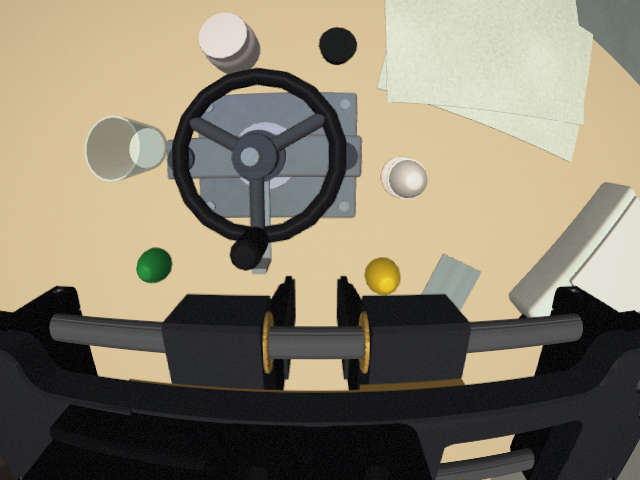

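The wrist view shows the wheel with its hub at (255,157), the handle top at (247,253) and the pointer at (261,262) just behind it. The fingers are shut beside the handle. Hub (562,-184), post (504.7,-211.8) and pointer all lie on one line at 25.5°, which agrees with the given sizes. Next I work out the waypoints.

```bash
cat > path.py <<'E'
import numpy as np
from scipy.optimize import brentq
def F(deg):
    a=np.radians(deg); p=65*np.array([-np.cos(a),np.sin(a)]); t=np.array([np.sin(a),np.cos(a)])
    g=lambda d: np.hypot(*np.maximum(abs(d*t)-[10,12],0))-11
    return p-brentq(g,12,40)*t
def tab(s,degs,prt=True):
    for d in degs:
        q=(F(d)-s)/1000; print(f'{d:6.1f} x {q[0]:.4f} y {-q[1]:.4f}')
if __name__=='__main__':
    s=np.array([-69,-46.5])
    print('start',F(0)-s)
    for k in range(6):
        print('call',k); a=60*k; tab(F(a),[a+7.5*i for i in range(1,9)])
E
python3 path.py
```

```text
start [ 4.  23.5]
call 0
   7.5 x -0.0025 y -0.0085
  15.0 x -0.0039 y -0.0168
  22.5 x -0.0046 y -0.0249
  30.0 x -0.0043 y -0.0329
  37.5 x -0.0028 y -0.0415
  45.0 x 0.0003 y -0.0502
  52.5 x 0.0050 y -0.0589
  60.0 x 0.0115 y -0.0672
call 1
  67.5 x 0.0076 y -0.0072
  75.0 x 0.0157 y -0.0130
  82.5 x 0.0240 y -0.0175
  90.0 x 0.0325 y -0.0208
  97.5 x 0.0410 y -0.0230
 105.0 x 0.0493 y -0.0242
 112.5 x 0.0574 y -0.0246
 120.0 x 0.0650 y -0.0242
call 2
 127.5 x 0.0077 y 0.0012
 135.0 x 0.0157 y 0.0037
 142.5 x 0.0239 y 0.0078
 150.0 x 0.0318 y 0.0133
 157.5 x 0.0390 y 0.0205
 165.0 x 0.0451 y 0.0286
 172.5 x 0.0499 y 0.0369
 180.0 x 0.0535 y 0.0454
call 3
 187.5 x 0.0025 y 0.0085
 195.0 x 0.0039 y 0.0168
 202.5 x 0.0046 y 0.0249
 210.0 x 0.0043 y 0.0329
 217.5 x 0.0028 y 0.0415
 225.0 x -0.0003 y 0.0502
 232.5 x -0.0050 y 0.0589
 240.0 x -0.0115 y 0.0672
call 4
 247.5 x -0.0076 y 0.0072
 255.0 x -0.0157 y 0.0130
 262.5 x -0.0240 y 0.0175
 270.0 x -0.0325 y 0.0208
 277.5 x -0.0410 y 0.0230
 285.0 x -0.0493 y 0.0242
 292.5 x -0.0574 y 0.0246
 300.0 x -0.0650 y 0.0242
call 5
 307.5 x -0.0077 y -0.0012
 315.0 x -0.0157 y -0.0037
 322.5 x -0.0239 y -0.0078
 330.0 x -0.0318 y -0.0133
 337.5 x -0.0390 y -0.0205
 345.0 x -0.0451 y -0.0286
 352.5 x -0.0499 y -0.0369
 360.0 x -0.0535 y -0.0454
```

Emit:
carry_out(
  moves=[
    {"x": 0,"y": 0,"z": 0.05,"wx": 0,"wy": 0,"wz": 0,"hand": -1},
    {"x": 0,"y": 0,"z": 0.1,"wx": 0,"wy": 0,"wz": 0,"hand": -1},
    {"x": 0,"y": 0,"z": 0.1,"wx": 0,"wy": 0,"wz": 0,"hand": -1},
    {"x": 0.004,"y": -0.01,"z": 0.1,"wx": 0,"wy": 0,"wz": 0,"hand": -1},
    {"x": 0.004,"y": -0.015,"z": 0.1,"wx": 0,"wy": 0,"wz": 0,"hand": -1},
    {"x": 0.004,"y": -0.019,"z": 0.1,"wx": 0,"wy": 0,"wz": 0,"hand": -1},
    {"x": 0.004,"y": -0.019,"z": 0.1,"wx": 0,"wy": 0,"wz": 0,"hand": -1},
  ],
)

```text
time_s: 2.72
ee_pos: [514.1, -237.9, 180.4]
ee_rot: [3.141, -0.001, 0.449]
force: [-0.2, -0.3, 0.5]
opening: 0.2
finger_force: 0.0
```

Emit:
carry_out(
  moves=[
    {"x": 0.0,"y": -0.007,"z": 0,"wx": 0,"wy": 0,"wz": 0,"hand": -1},
    {"x": -0.001,"y": -0.014,"z": 0,"wx": 0,"wy": 0,"wz": 0,"hand": -1},
    {"x": -0.002,"y": -0.022,"z": 0,"wx": 0,"wy": 0,"wz": 0,"hand": -1},
    {"x": -0.003,"y": -0.03,"z": 0,"wx": 0,"wy": 0,"wz": 0,"hand": -1},
    {"x": -0.0026,"y": -0.0385,"z": 0,"wx": 0,"wy": 0,"wz": 0,"hand": -1},
    {"x": -0.001,"y": -0.047,"z": 0,"wx": 0,"wy": 0,"wz": 0,"hand": -1},
    {"x": 0.002,"y": -0.0557,"z": 0,"wx": 0,"wy": 0,"wz": 0,"hand": -1},
    {"x": 0.002,"y": -0.0557,"z": 0,"wx": 0,"wy": 0,"wz": 0,"hand": -1},
  ],
)

```text
time_s: 3.72
ee_pos: [491.3, -186.0, 179.5]
ee_rot: [-3.141, 0.0, 0.45]
force: [-0.4, -0.1, 0.7]
opening: -0.1
finger_force: 0.0
```

```bash
cat >> h.py <<'E'
def ang(p,W,H=(562.2,-184)):
    m=(p['range_z']>0)&(W[...,2]>205)&(W[...,2]<222)&(abs(np.hypot(W[...,0]-H[0],W[...,1]-H[1])-65)<16)
    s=robot.sense(); e=np.array(s['ee_pos'])
    m&=np.hypot(W[...,0]-e[0],W[...,1]-e[1])>14
    g=W[m]
    if len(g)>5:
        c=(np.percentile(g,2,axis=0)+np.percentile(g,98,axis=0))/2; a=np.degrees(np.arctan2(c[1]-H[1],c[0]-H[0]))
        print('handle',len(g),c.round(1),'r',np.hypot(c[0]-H[0],c[1]-H[1]).round(1),'phi',((205.5-a)%360).round(1))
    d=e[:2]-H; y=np.radians(25.5); print('tcp press',(np.array([[np.cos(y),np.sin(y)],[-np.sin(y),np.cos(y)]])@d).round(1),e.round(1),np.round(s['force'],1),s['time_s'])
E
python3 - <<'E'
from h import *
p=get_image('wrist'); ang(p,wcloud(p)); cv2.imwrite('pics/w2.png',p['color'][...,::-1])
E
```

```text
handle 1762 [ 504.1 -161.9  212.2] r 62.2 phi 46.4
tcp press [-64.9  28.4] [ 491.4 -186.3  179.5] [-0.2  0.6  0.1] 3.775
```

View pics/w2.png

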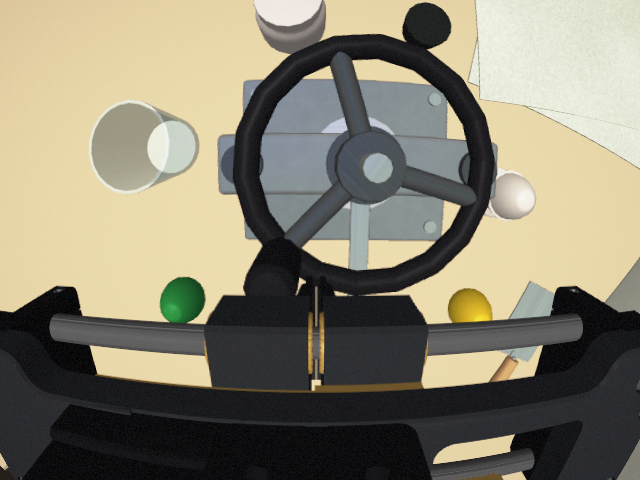

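The handle is at about 46° and turning as planned, with the three-spoke wheel turned clockwise and the finger directly behind the handle at (318,290). I continue the push.

Emit:
carry_out(
  moves=[
    {"x": 0.005,"y": -0.0075,"z": 0,"wx": 0,"wy": 0,"wz": 0,"hand": -1},
    {"x": 0.0114,"y": -0.0158,"z": 0,"wx": 0,"wy": 0,"wz": 0,"hand": -1},
    {"x": 0.019,"y": -0.023,"z": 0,"wx": 0,"wy": 0,"wz": 0,"hand": -1},
    {"x": 0.027,"y": -0.029,"z": 0,"wx": 0,"wy": 0,"wz": 0,"hand": -1},
    {"x": 0.0354,"y": -0.0333,"z": 0,"wx": 0,"wy": 0,"wz": 0,"hand": -1},
    {"x": 0.044,"y": -0.0366,"z": 0,"wx": 0,"wy": 0,"wz": 0,"hand": -1},
    {"x": 0.0524,"y": -0.0388,"z": 0,"wx": 0,"wy": 0,"wz": 0,"hand": -1},
    {"x": 0.0607,"y": -0.04,"z": 0,"wx": 0,"wy": 0,"wz": 0,"hand": -1},
  ],
)

```text
time_s: 4.78
ee_pos: [529.4, -124.3, 179.5]
ee_rot: [-3.142, 0.0, 0.449]
force: [-3.3, -2.5, -0.3]
opening: 0.9
finger_force: 2.0
```

```bash
python3 - <<'E'
from h import *
p=get_image('wrist'); ang(p,wcloud(p))
E
```

```text
handle 2352 [ 554.2 -118.4  212.6] r 66.1 phi 108.6
tcp press [-3.1 67.9] [ 530.2 -124.   179.5] [-1.3 -0.1 -0.8] 4.825
```

Emit:
carry_out(
  moves=[
    {"x": 0.008,"y": -0.0004,"z": 0,"wx": 0,"wy": 0,"wz": 0,"hand": -1},
    {"x": 0.0157,"y": 0,"z": 0,"wx": 0,"wy": 0,"wz": 0,"hand": -1},
    {"x": 0.0234,"y": 0.0012,"z": 0,"wx": 0,"wy": 0,"wz": 0,"hand": -1},
    {"x": 0.0314,"y": 0.0037,"z": 0,"wx": 0,"wy": 0,"wz": 0,"hand": -1},
    {"x": 0.0396,"y": 0.0078,"z": 0,"wx": 0,"wy": 0,"wz": 0,"hand": -1},
    {"x": 0.0475,"y": 0.0133,"z": 0,"wx": 0,"wy": 0,"wz": 0,"hand": -1},
    {"x": 0.0547,"y": 0.0205,"z": 0,"wx": 0,"wy": 0,"wz": 0,"hand": -1},
    {"x": 0.0608,"y": 0.0286,"z": 0,"wx": 0,"wy": 0,"wz": 0,"hand": -1},
  ],
)

```text
time_s: 5.82
ee_pos: [596.9, -124.2, 179.5]
ee_rot: [-3.142, -0.0, 0.449]
force: [-2.2, 3.3, -1.7]
opening: 0.0
finger_force: 1.7
```

```bash
python3 - <<'E'
from h import *
p=get_image('wrist'); ang(p,wcloud(p)); p=get_image('top'); ang(p,cloud(p))
E
```

```text
handle 225 [ 618.4 -137.   209.5] r 73.3 phi 165.6
tcp press [57.6 38. ] [ 597.8 -124.9  179.5] [-1.4  1.8 -1.1] 5.875
tcp press [57.2 38.3] [ 597.3 -124.8  179.5] [ 0.1  0.7 -0.1] 5.925
```

Emit:
carry_out(
  moves=[
    {"x": 0.0048,"y": 0.0083,"z": 0,"wx": 0,"wy": 0,"wz": 0,"hand": -1},
    {"x": 0.0084,"y": 0.0168,"z": 0,"wx": 0,"wy": 0,"wz": 0,"hand": -1},
    {"x": 0.0109,"y": 0.0253,"z": 0,"wx": 0,"wy": 0,"wz": 0,"hand": -1},
    {"x": 0.0123,"y": 0.0336,"z": 0,"wx": 0,"wy": 0,"wz": 0,"hand": -1},
    {"x": 0.013,"y": 0.0417,"z": 0,"wx": 0,"wy": 0,"wz": 0,"hand": -1},
    {"x": 0.0127,"y": 0.0497,"z": 0,"wx": 0,"wy": 0,"wz": 0,"hand": -1},
    {"x": 0.0112,"y": 0.0583,"z": 0,"wx": 0,"wy": 0,"wz": 0,"hand": -1},
    {"x": 0.0081,"y": 0.067,"z": 0,"wx": 0,"wy": 0,"wz": 0,"hand": -1},
  ],
)

```text
time_s: 6.92
ee_pos: [633.0, -181.5, 179.6]
ee_rot: [3.141, -0.001, 0.449]
force: [1.4, 3.2, -1.1]
opening: 0.4
finger_force: 1.7
```

```bash
python3 - <<'E'
from h import *
p=get_image('wrist'); ang(p,wcloud(p)); cv2.imwrite('pics/w3.png',p['color'][...,::-1])
E
```

```text
tcp press [ 64.5 -29.2] [ 633.  -182.6  179.7] [ 0.3  0.3 -0.9] 6.975
```

View pics/w3.png

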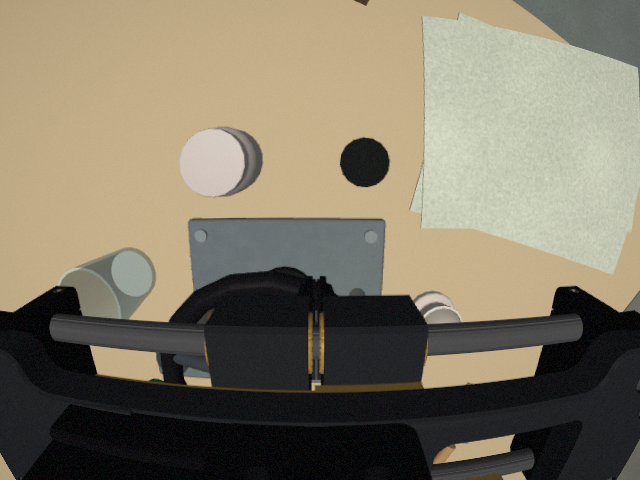

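The handle is hidden behind the gripper now. The TCP sits on the planned path with about 3.5 N of push force, and the bystanders are undisturbed. I carry on.

Emit:
carry_out(
  moves=[
    {"x": -0.0047,"y": 0.0087,"z": 0,"wx": 0,"wy": 0,"wz": 0,"hand": -1},
    {"x": -0.0112,"y": 0.017,"z": 0,"wx": 0,"wy": 0,"wz": 0,"hand": -1},
    {"x": -0.0188,"y": 0.0242,"z": 0,"wx": 0,"wy": 0,"wz": 0,"hand": -1},
    {"x": -0.0269,"y": 0.03,"z": 0,"wx": 0,"wy": 0,"wz": 0,"hand": -1},
    {"x": -0.0352,"y": 0.0345,"z": 0,"wx": 0,"wy": 0,"wz": 0,"hand": -1},
    {"x": -0.0437,"y": 0.0378,"z": 0,"wx": 0,"wy": 0,"wz": 0,"hand": -1},
    {"x": -0.0522,"y": 0.04,"z": 0,"wx": 0,"wy": 0,"wz": 0,"hand": -1},
    {"x": -0.0605,"y": 0.0412,"z": 0,"wx": 0,"wy": 0,"wz": 0,"hand": -1},
  ],
)

```text
time_s: 7.98
ee_pos: [595.4, -244.6, 179.7]
ee_rot: [3.141, -0.0, 0.449]
force: [3.1, 1.7, 0.8]
opening: 0.4
finger_force: 1.9
```

```bash
python3 - <<'E'
from h import *
p=get_image('wrist'); ang(p,wcloud(p)); p=get_image('scene'); ang(p,cloud(p)); cv2.imwrite('pics/s4.png',cv2.resize(p['color'][180:360,160:400,::-1],None,fx=3,fy=3))
E
```

```text
handle 103 [ 590.3 -245.6  212.4] r 67.7 phi 271.0
tcp press [  3.1 -69.1] [ 594.7 -245.1  179.7] [ 1.6 -0.5  0.2] 8.025
handle 17 [ 598.  -244.2  213.4] r 70.0 phi 264.8
tcp press [  3.4 -69. ] [ 595.  -244.8  179.6] [-0.3  0.2 -0.1] 8.075
```

View pics/s4.png

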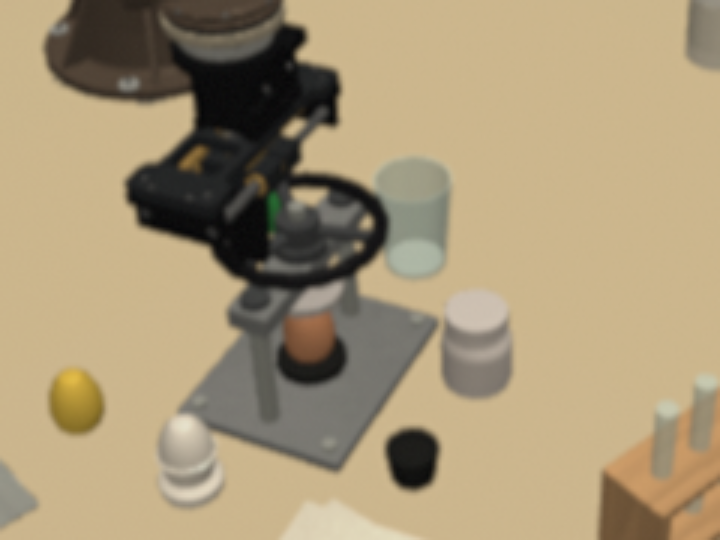

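The crop shows the finger at (250,230) behind the wheel's far-right quadrant and the egg at (310,335) still upright. Next I push to about 337° and stop to measure.

Emit:
carry_out(
  moves=[
    {"x": -0.008,"y": 0.0004,"z": 0,"wx": 0,"wy": 0,"wz": 0,"hand": -1},
    {"x": -0.0157,"y": 0,"z": 0,"wx": 0,"wy": 0,"wz": 0,"hand": -1},
    {"x": -0.0234,"y": -0.0012,"z": 0,"wx": 0,"wy": 0,"wz": 0,"hand": -1},
    {"x": -0.0314,"y": -0.0037,"z": 0,"wx": 0,"wy": 0,"wz": 0,"hand": -1},
    {"x": -0.0396,"y": -0.0078,"z": 0,"wx": 0,"wy": 0,"wz": 0,"hand": -1},
    {"x": -0.0475,"y": -0.0133,"z": 0,"wx": 0,"wy": 0,"wz": 0,"hand": -1},
    {"x": -0.0547,"y": -0.0205,"z": 0,"wx": 0,"wy": 0,"wz": 0,"hand": -1},
    {"x": -0.0547,"y": -0.0205,"z": 0,"wx": 0,"wy": 0,"wz": 0,"hand": -1},
  ],
)

```text
time_s: 9.07
ee_pos: [536.8, -249.0, 179.6]
ee_rot: [-3.141, 0.001, 0.449]
force: [0.1, -0.5, 0.8]
opening: 0.5
finger_force: 0.0
```

```bash
python3 - <<'E'
from h import *
p=get_image('wrist'); ang(p,wcloud(p)); cv2.imwrite('pics/w5.png',p['color'][...,::-1])
E
```

```text
handle 6 [ 551.6 -250.4  205.6] r 67.3 phi 304.5
tcp press [-50.6 -47.9] [ 537.2 -249.   179.6] [0.1 0.6 0.4] 9.125
```

View pics/w5.png

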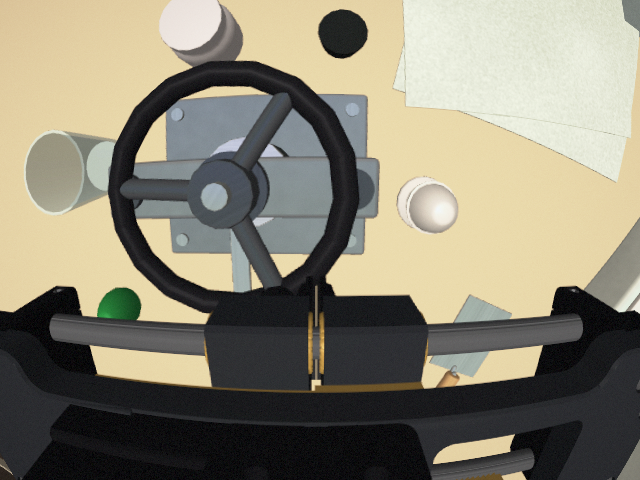

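The spoke carrying the handle runs from the hub (215,197) to (272,287), which puts the wheel at about 337°. I push gently to about 355°, then back off along the push line and measure.

Emit:
carry_out(
  moves=[
    {"x": -0.0061,"y": -0.0081,"z": 0,"wx": 0,"wy": 0,"wz": 0,"hand": -1},
    {"x": -0.0109,"y": -0.0164,"z": 0,"wx": 0,"wy": 0,"wz": 0,"hand": -1},
    {"x": -0.0125,"y": -0.0195,"z": 0,"wx": 0,"wy": 0,"wz": 0,"hand": -1},
    {"x": -0.0125,"y": -0.0195,"z": 0,"wx": 0,"wy": 0,"wz": 0,"hand": -1},
    {"x": -0.0125,"y": 0.005,"z": 0,"wx": 0,"wy": 0,"wz": 0,"hand": -1},
    {"x": -0.0125,"y": 0.02,"z": -0.05,"wx": 0,"wy": 0,"wz": 0,"hand": -1},
    {"x": -0.0125,"y": 0.02,"z": -0.1,"wx": 0,"wy": 0,"wz": 0,"hand": -1},
    {"x": -0.0125,"y": 0.02,"z": -0.1,"wx": 0,"wy": 0,"wz": 0,"hand": -1},
  ],
)

```text
time_s: 10.12
ee_pos: [536.1, -273.4, 283.1]
ee_rot: [3.137, -0.003, 0.449]
force: [0.2, 0.1, -0.5]
opening: 0.3
finger_force: 0.0
```

```bash
python3 - <<'E'
from h import *
p=get_image('wrist'); W=wcloud(p); rep(p,W); ang(p,W)
cv2.imwrite('pics/w6.png',p['color'][...,::-1])
# spoke directions
reg=(p['range_z']>0)&(W[...,2]>148)&(W[...,2]<168); H=np.array([562.2,-184])
g=W[reg][:,:2]-H; r=np.hypot(*g.T); g=g[(r>28)&(r<52)]
a=np.degrees(np.arctan2(g[:,1],g[:,0]))
h,b=np.histogram((205.5-a)%360,bins=72,range=(0,360)); print(h)
z=np.exp(3j*np.radians(205.5-a)); print('spoke phase',np.degrees(np.angle(z.mean()))/3,abs(z.mean()))
E
```

```text
post 766 mean [ 510.1 -220.4  215.9] mid [ 509.1 -220.1  213.9] size [19.6 20.5  9.9]
screw 58 mean [ 561.8 -183.6  177.4] mid [ 561.8 -184.1  177.6] size [11.6 11.8  1.1]
rim 8830 mean [ 567.1 -185.8  161.1] mid [ 562.6 -184.5  160.9] size [135.1 135.    5.6]
ptr 61 mean [ 477.1 -226.7  153.9] mid [ 476.4 -225.7  151.5] size [ 8.6 10.3  9. ]
handle 807 [ 509.4 -220.3  212.4] r 64.1 phi 351.0
tcp press [-62.5 -68.7] [ 535.3 -272.9  280.8] [ 0.4 -1.  -1. ] 10.175
[ 11   0   0   0   0   0   0   0   0   0   0   0   0   0   0   0   0   0
   0   1  41 109 118 107  19   0   0   0   0   0   0   0   0   0   0   0
   0   0   0   0   0   0   0   3  44 124 136 127  21   0   0   0   0   0
   0   0   0   0   0   0   0   0   0   0   0   0   0   0  63 145 117  83]
spoke phase -8.55368568550047 0.9639835373810732
```

View pics/w6.png

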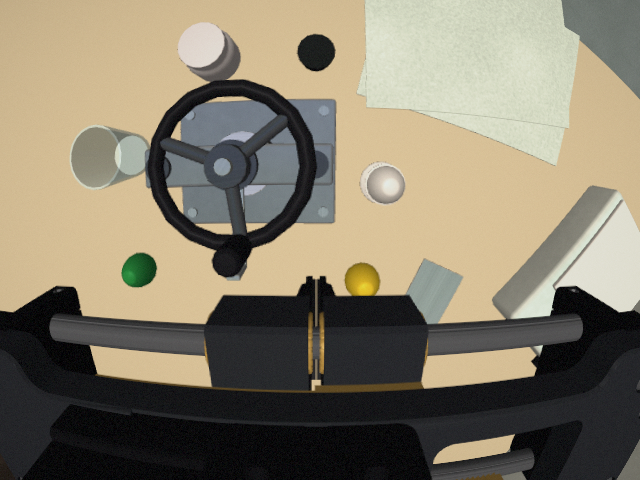

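The wheel stands at 351° by both the post and the spokes. The screw top is at 177, down about 9 to 10 mm. The finger is evidently thinner than I assumed, so I make the final push in two steps.

Emit:
carry_out(
  moves=[
    {"x": -0.002,"y": 0,"z": 0.05,"wx": 0,"wy": 0,"wz": 0,"hand": -1},
    {"x": -0.002,"y": 0,"z": 0.1,"wx": 0,"wy": 0,"wz": 0,"hand": -1},
    {"x": -0.002,"y": -0.025,"z": 0.1,"wx": 0,"wy": 0,"wz": 0,"hand": -1},
    {"x": -0.002,"y": -0.037,"z": 0.1,"wx": 0,"wy": 0,"wz": 0,"hand": -1},
    {"x": -0.002,"y": -0.043,"z": 0.1,"wx": 0,"wy": 0,"wz": 0,"hand": -1},
    {"x": -0.002,"y": -0.0465,"z": 0.1,"wx": 0,"wy": 0,"wz": 0,"hand": -1},
    {"x": -0.002,"y": -0.0465,"z": 0.1,"wx": 0,"wy": 0,"wz": 0,"hand": -1},
    {"x": -0.002,"y": -0.0465,"z": 0.1,"wx": 0,"wy": 0,"wz": 0,"hand": -1},
  ],
)

```text
time_s: 11.18
ee_pos: [513.3, -232.1, 179.8]
ee_rot: [3.141, -0.0, 0.449]
force: [0.2, -1.2, 0.5]
opening: -0.0
finger_force: 0.4
```

```bash
cat > sp.py <<'E'
from h import *
p=get_image('wrist'); W=wcloud(p); H=np.array([562.2,-184]); ang(p,W)
reg=(p['range_z']>0)&(W[...,2]>148)&(W[...,2]<168)
g=W[reg][:,:2]-H; r=np.hypot(*g.T); g=g[(r>28)&(r<52)]
a=(205.5-np.degrees(np.arctan2(g[:,1],g[:,0])))%360
for c in (0,120,240):
    d=(a-c+180)%360-180; d=d[abs(d)<25]; print(c,len(d),d.mean().round(1) if len(d) else '')
g=W[(p['range_z']>0)&(W[...,2]>146)&(W[...,2]<156)][:,:2]-H; r=np.hypot(*g.T); g=g[(r>80)&(r<97)]
if len(g)>10: print('ptr phi',205.5-np.degrees(np.arctan2(*(g.mean(0)[::-1])))%360,len(g))
E
python3 sp.py
```

```text
handle 6 [ 525.2 -227.5  205.5] r 57.1 phi 335.9
tcp press [-64.9 -22.4] [ 513.3 -232.1  179.8] [ 0.3 -0.9  0.4] 11.225
0 993 -3.3
120 949 -2.9
240 1072 -3.2
```

Emit:
carry_out(
  moves=[
    {"x": 0,"y": -0.0015,"z": 0,"wx": 0,"wy": 0,"wz": 0,"hand": -1},
    {"x": 0,"y": -0.003,"z": 0,"wx": 0,"wy": 0,"wz": 0,"hand": -1},
    {"x": 0,"y": -0.0032,"z": 0,"wx": 0,"wy": 0,"wz": 0,"hand": -1},
    {"x": 0,"y": -0.0032,"z": 0,"wx": 0,"wy": 0,"wz": 0,"hand": -1},
  ],
)

```text
time_s: 11.72
ee_pos: [511.8, -229.1, 179.7]
ee_rot: [3.141, -0.0, 0.449]
force: [0.2, -2.8, 2.0]
opening: 0.2
finger_force: 1.4
```

```bash
python3 sp.py
```

```text
handle 7 [ 523.8 -224.2  205.8] r 55.6 phi 339.2
tcp press [-64.9 -19. ] [ 511.9 -229.1  179.7] [ 0.9 -3.1  2. ] 11.775
0 989 -0.2
120 979 -0.3
240 1055 -0.4
```

Emit:
carry_out(
  moves=[
    {"x": 0,"y": 0.01,"z": 0,"wx": 0,"wy": 0,"wz": 0,"hand": -1},
    {"x": -0.004,"y": 0.0275,"z": 0,"wx": 0,"wy": 0,"wz": 0,"hand": -1},
    {"x": -0.004,"y": 0.0275,"z": -0.05,"wx": 0,"wy": 0,"wz": 0,"hand": -1},
    {"x": -0.004,"y": 0.0275,"z": -0.1,"wx": 0,"wy": 0,"wz": 0,"hand": -1},
    {"x": -0.004,"y": 0.0275,"z": -0.1,"wx": 0,"wy": 0,"wz": 0,"hand": -1},
    {"x": -0.004,"y": 0.0275,"z": -0.1,"wx": 0,"wy": 0,"wz": 0,"hand": -1},
  ],
)

```text
time_s: 12.52
ee_pos: [519.9, -256.0, 278.8]
ee_rot: [-3.141, 0.001, 0.448]
force: [-0.4, -0.1, -0.3]
opening: 0.3
finger_force: 0.0
```

```bash
python3 sp.py; python3 - <<'E'
from h import *
p=get_image('wrist'); rep(p,wcloud(p)); a=p['color']; b=cv2.imread('pics/w1.png')[...,::-1]
cv2.imwrite('pics/cmp.png',np.hstack([cv2.resize(i[50:290,120:380,::-1],(400,370)) for i in (b,a)]))
E
```

```text
handle 856 [ 504.6 -212.3  212.5] r 64.2 phi 359.3
tcp press [-69.3 -46.6] [ 519.7 -255.8  278.3] [-1.   0.2 -0.4] 12.575
0 434 -0.9
120 430 -0.3
240 471 -0.0
ptr phi -0.32586134503978315 67
post 823 mean [ 505.3 -212.4  216. ] mid [ 504.1 -212.2  213.7] size [20.3 20.  10.1]
screw 60 mean [ 561.2 -183.7  177.5] mid [ 562.  -183.5  177.6] size [12.7 11.3  1.2]
rim 9465 mean [ 566.4 -185.   161.1] mid [ 562.5 -184.2  160.9] size [135.1 135.1   5.5]
ptr 86 mean [ 477.2 -225.   153. ] mid [ 476.3 -224.8  151.2] size [ 7.8 10.4  9.5]
```

View pics/cmp.png

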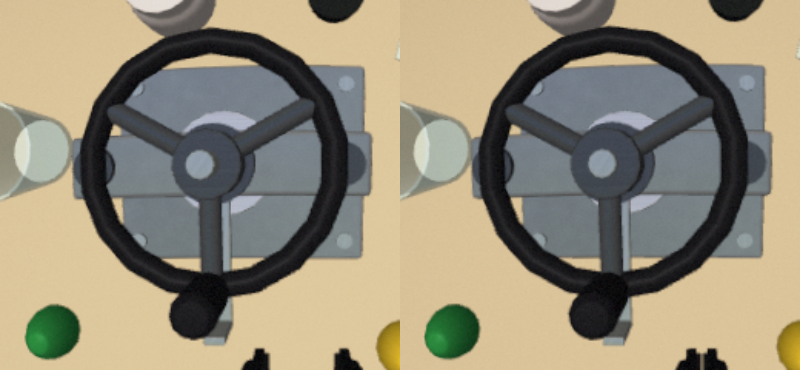

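Before and after match: the handle is at (195,312) against (597,312), which is the same place in each half and within about 0.4°. The screw is about 9 mm lower. I move the hand well clear and hand in.

Emit:
carry_out(
  moves=[
    {"x": 0,"y": 0.05,"z": -0.05,"wx": 0,"wy": 0,"wz": 0,"hand": -1},
    {"x": -0.03,"y": 0.1,"z": -0.08,"wx": 0,"wy": 0,"wz": 0,"hand": -1},
    {"x": -0.06,"y": 0.14,"z": -0.08,"wx": 0,"wy": 0,"wz": 0,"hand": -1},
    {"x": -0.06,"y": 0.14,"z": -0.08,"wx": 0,"wy": 0,"wz": 0,"hand": -1},
    {"x": -0.06,"y": 0.14,"z": -0.08,"wx": 0,"wy": 0,"wz": 0,"hand": -1},
  ],
)

```text
time_s: 13.25
ee_pos: [526.6, -407.5, 358.2]
ee_rot: [-3.139, 0.001, 0.448]
force: [0.4, 0.1, 0.3]
opening: 0.1
finger_force: 0.0
```

```bash
python3 -c "
from rig import robot
print(robot.job_done())"
```

```text
the job is handed in; nothing more can be done
None
```

I pushed the wheel one full clockwise turn, so the handle is back at the pointer to within about half a degree; the hand is clear of the press, nothing else appeared moved in the pictures, and the job was handed in at about 13 s.

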